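Gasket scraper off its hook and into the job bin

ROBOT

A 7-joint arm with a two-finger parallel gripper is mounted at the origin on the work surface. World frame = base frame: x ahead of the robot, y to its left, z up, the work surface at z = 0. Lengths are in m, angles in rad, forces in N, time in s.
With the tool pointing down it reaches from about 0.425 to 0.8 m from the base axis. Payload 8.3 kg.
Tool frame: the origin (TCP) lies midway between the tips of the shut fingers; the grasp point (between the pads) lies 19 mm behind it; z points along the fingers, y is the direction in which the jaws open and shut (so a half turn about z gives the same grasp; the last joint's range is limited). The gripper opens to 85 mm and grips with 20 to 120 N. Pads are 22 mm wide; open, the fingers measure 114 mm over their backs; the gripper's body (76 mm by 85 mm) begins 54 mm behind the grasp point. The pads swing forward as they close: fully open they stand 13 mm farther back than shut.
Start: joints at [1.105, 0.383, 0.016, 1.37, -0.006, 1.388, -0.046], TCP at [0.245, -0.575, 0.194] pointing down, gripper open.
Joint ranges: [-2.95, 2.95], [-0.25, 2.06], [-1.52, 1.56], [0.18, 2.33], [-1.44, 4.58], [0.02, 2.06], [-3.01, 3.01]. Speed limits (rad/s): [2.39, 2.39, 3.01, 3.01, 3.14, 3.14, 3.14].

INTERFACE

Orientations are given as a unit quaternion [x, y, z, w].
In Python, from plant import * gives the robot as it stands.
- The arm moves only by the tool drive_tool, never from a script. Its argument "steps" is a list that holds one entry, the list of rows, each a list of 7 numbers: the shift along the tool's x, y, z in cm, then the turn, a rotation vector about the tool's x, y, z in rad, then the opening in per cent of the stroke, from 0 (shut) to 100 (fully open). In form: [[[dx, dy, dz, rx, ry, rz, grip], ...]]. A call has exactly 10 rows; each row is the pose to reach, as a shift and turn from the pose commanded when the call began, along the tool's axes at that moment; what a row does not reach only later rows make up. A row lasts 1/8 s, in which the tool goes at most 62.5 mm and 10.7 degrees, less where a joint would pass 70% of its speed; a pose out of reach is approached as far as the arm can. A call with a gripper value outside its range is refused whole. The fingers move at their own pace and stop on an object; the grip force is fixed at half the most. Time passes only in rows, so rows that repeat a pose let the fingers close, or fill a call up. It gives the time, the measured TCP pose, the force and the opening at its end, in the units of the state.
- get_state(): the state, without advancing time (a new reading comes with each control period).
- snapshot(name): name is "scene" or "top" or "wrist"; returns a dict with "img" (384x512x3 uint8, blue, green, red), "z_map" (384x512 float32, m along the optical axis (not along the pixel's ray), 0 where there is no reading), "vertical_fov" (degrees; the focal length in pixels is half the picture's height over the tangent of half this angle, whatever the lens; pixels are square), "cx", "cy" (the principal point, pixels), "T" (4x4, takes a point from camera to world coordinates). Camera axes: x right, y up, looking along -z (the intrinsics and any distortion apply to the point x, -y, -z); pixel columns grow to the right and rows downward; lengths in m; the calibration is good to about 2 mm. A picture is of the moment at which its call begins.
- sign_off(): hands the job in, once; it reports no verdict.
The state is a dict: "clock": time; "joint_positions": joint angles; "qvel": joint speeds; "effort": joint torques, N m; "ee_pos": TCP position; "ee_rot": TCP orientation; "contact_force": force on the tool from outside, world axes, zero at the start; "ft_torque": the same for the moment, N m; "finger_gap": finger opening in m.
Only numpy, scipy, OpenCV 4.12 (cv2) and the standard library are available. Lean on these libraries where they do the work, as an engineer would, in place of code of your own. Each camera call takes 0.05 s, during which the arm holds its last target. There are 200 camera calls.

TASK

Three hand tools with the same black handle hang on the hook stand on the parts counter: take the flat-bladed gasket scraper off its hook and stand it, blade down, in the square steel job bin. Lower it in and let go near the bottom rather than dropping it, and leave the brush and the ring wrench hanging where they are.

Things in the scene. Friction and masses are not known exactly. Their poses are not given: they have to be found in the camera images.
- scraper: Gasket scraper hung on one of 3 hooks: steel blade 56 wide, 50 high, 5 mm thick, stem, black stirrup handle on top; 160 mm tall, under 0.2 kg. Origin: mid of blade's lower edge, 30 mm above the table; z up, y across blade, x along the hook to its tip. Handle 40 wide (y), 12 thick (x), z 94 to 160 mm; its slot, 24 wide, z 104 to 150 mm, holds the hook. Pinch it from above across the 40 mm.
- stand: Fixed steel stand, 190 mm high: bar along y on posts at y = -165 and 165 mm. Hooks at y = -110, 0, 110 point to +x (away from the robot); tools hang 45 mm from the bar. Hook: level 8 mm rod, top at z = 180 mm, end turned up 14 mm, 15 to 29 mm beyond the tool's middle. To free a tool raise it 14 to 38 mm (25 is best), then draw it over 40 mm along +x. Origin: on the table under the bar.
- bin: Square open-topped job bin of dark steel, fixed to the counter: 100 x 100 mm outside, 95 mm high, walls and floor 4 to 5 mm. Origin: centre of its underside; z up, x and y along its sides. It stands to the right of the hook stand (-y).
- brush: Parts brush hanging on another hook: the same handle, a wooden block and bristles 44 x 20 mm at the bottom. Origin at its lower end, 150 mm below the hook's top side; axes as for the scraper. To be left hanging.
- wrench: Ring wrench hanging on another hook: the same handle and a round steel ring of 48 mm at the bottom. Origin at its lower end, 150 mm below the hook's top side; axes as for the scraper. To be left hanging.
Not all that is in view belongs to the job. Of the things that look like the bin, the larger one is meant.

How it is judged:
On the way:
1. the scraper is off its hook, upright and held by the gripper (contact force between the fingers and scraper above 0.5 N and distance of scraper from where it was at the start of the episode above 0.06 m and angle between scraper's own z axis and vertical below 0.7 rad), for 0.1 s.
At the end, for the whole second after the job is handed in: The scraper stands at rest in the bin, blade down: its blade's lower edge is inside the bin's walls and less than 40 mm above its underside, and it leans no more than about 50 degrees. The brush and the wrench hang where they were, within 50 mm (x of scraper in the frame of bin between -0.05 and 0.05 m and y of scraper in the frame of bin between -0.05 and 0.05 m and z of scraper in the frame of bin below 0.04 m and angle between scraper's own z axis and vertical below 0.9 rad and linear speed of scraper below 0.05 m/s and distance of each of brush, wrench from where it was at the start of the episode below 0.05 m); the robot touches nothing.
It fails at once if the brush or the wrench is displaced by more than 60 mm (distance of any of brush, wrench from where it was at the start of the episode above 0.06 m).
It fails at once if the scraper falls freely (faster than 1.3 m/s while not held, a drop of about 85 mm) (linear speed of scraper above 1.3 m/s and contact force between the fingers and scraper below 0.1 N).
It also fails if it takes over 48 s, if anything falls off the work surface, if the arm or the gripper's body presses on something with over 40 N, if the wrist force passes 120 N, or if a joint passes its speed limit or range.

## Working session

There is one attempt and no reset: what is moved stays moved. The work goes in short steps, Python scripts to look and compute and a tool call to move; the robot and the scene stay as the last step left them, time stands still between calls to the robot, and variables do not carry over. Pictures are saved under pics/ and viewed, about 8 in all and at most 12, crops included, and the job is handed in when it is done.

Besides the shell and the picture viewer there is one more tool, called after ">>>" by a JSON object that holds its "op" and its "data". drive_tool: Moves the arm, as the interface text tells. Its arguments: {"type":"object","properties":{"steps":{"type":"array","items":{"type":"array","items":{"type":"array","items":{"type":"number"}}}}},"required":["steps"]}

```bash
mkdir -p pics
cat > h.py <<'E'
from plant import *
import numpy as np, cv2
from scipy.spatial.transform import Rotation as R
def cloud(s):
    H,W=s["z_map"].shape; f=H/2/np.tan(np.radians(s["vertical_fov"])/2)
    v,u=np.mgrid[:H,:W]; z=s["z_map"].astype(float)
    P=np.stack([(u-s["cx"])/f*z,-(v-s["cy"])/f*z,-z],-1)
    P=P@s["T"][:3,:3].T+s["T"][:3,3]; P[z==0]=np.nan
    return P
E
python3 - <<'E'
from h import *
for n in("scene","top","wrist"):
    s=snapshot(n); np.savez(""+n+"0.npz",**s); cv2.imwrite(f"pics/{n}0.png",s["img"])
    print(n,s["vertical_fov"],s["cx"],s["cy"],s["T"].round(3).tolist(),(s["z_map"]>0).mean(),[k for k in s])
a=[cv2.imread(f"pics/{n}0.png") for n in("scene","top")]
print(get_state())
E
```

```text
scene 51.005630482215736 243.3990428753641 195.37921160090096 [[-0.817, -0.421, 0.394, 0.93], [0.577, -0.604, 0.551, 0.43], [0.006, 0.677, 0.736, 0.758], [0.0, 0.0, 0.0, 1.0]] 0.995941162109375 ['img', 'z_map', 'vertical_fov', 'cx', 'cy', 'T']
top 54.41412438658221 261.35317989858225 193.8069213903585 [[0.005, 0.981, -0.193, 0.384], [-1.0, 0.006, 0.003, -0.091], [0.004, 0.193, 0.981, 0.862], [0.0, 0.0, 0.0, 1.0]] 0.9960886637369791 ['img', 'z_map', 'vertical_fov', 'cx', 'cy', 'T']
wrist 60.063966157310034 259.7428748838596 191.27187895735105 [[0.393, 0.872, 0.291, 0.319], [-0.919, 0.374, 0.122, -0.543], [-0.002, -0.315, 0.949, 0.372], [0.0, 0.0, 0.0, 1.0]] 0.9960734049479166 ['img', 'z_map', 'vertical_fov', 'cx', 'cy', 'T']
{'clock': 0.15, 'joint_positions': array([ 1.10507358,  0.38405001,  0.01639144,  1.37088553, -0.00629866,
        1.38818355, -0.0464715 ]), 'qvel': array([ 7.61857851e-04, -2.18244769e-03, -7.34655589e-04, -3.60776736e-03,
       -4.57192816e-04,  6.85412734e-06, -6.41956795e-04]), 'effort': array([ 2.42490925e-03, -6.28155613e+01,  8.45769625e-01, -3.72168982e+01,
        1.67044048e-02,  1.09408249e-02,  7.30708712e-05]), 'ee_pos': array([ 0.24487119, -0.57456702,  0.19291795]), 'ee_rot': array([ 9.79777139e-01,  2.00090508e-01, -1.56432567e-04, -7.21812837e-04]), 'contact_force': array([-0.23532787, -0.28526332,  1.02325726]), 'ft_torque': array([-0.00917985,  0.02441993, -0.011914  ]), 'finger_gap': 0.0855562545055279}
```

View pics/scene0.png

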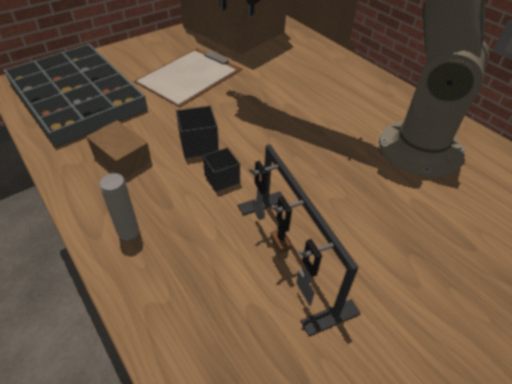

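View pics/top0.png

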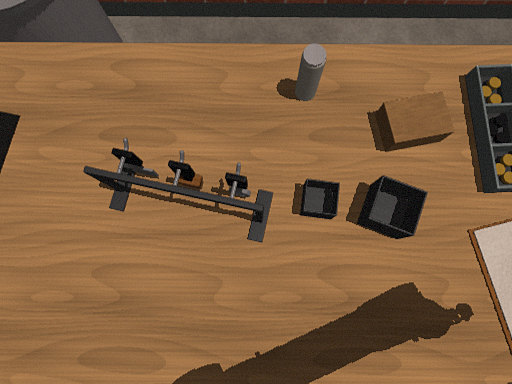

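The scene view shows the stand with three tools: the near one at (310,260), a brown-blocked one in the middle (283,215), and a far one at (263,180). In the top view the handles are at (127,157), (181,170) and (237,181). The larger bin is at (392,207) and a smaller decoy at (320,198).

Run:
```python
from h import *
S=dict(np.load("scene0.npz")); T=dict(np.load("top0.npz"))
c=S["img"][140:340,225:370]; a=cv2.resize(c,None,fx=3,fy=3,interpolation=cv2.INTER_CUBIC)
d=T["img"][125:250,75:275]; d=cv2.resize(d,None,fx=1.7,fy=1.7,interpolation=cv2.INTER_CUBIC)
o=np.zeros((600,790,3),np.uint8); o[:,:435]=a; o[:d.shape[0],440:440+d.shape[1]]=np.clip(d*1.5,0,255)
o[:,:435]=np.clip(a*1.6,0,255)
cv2.imwrite("pics/crop1.png",o)
for nm,s in(("scene",S),("top",T)):
    P=cloud(s); x,y,z=P[...,0],P[...,1],P[...,2]
    print(nm,"table z",np.nanmedian(z))
    # raised things in work zone
    zone=(x>0.25)&(x<0.7)&(y>-0.4)&(y<0.35)
    for lo,hi,l in((0.165,0.24,"stand/tools"),(0.085,0.105,"bin rim"),(.06,.084,"small")):
        m=(zone&(z>lo)&(z<hi)).astype(np.uint8)
        n,lab,st,ce=cv2.connectedComponentsWithStats(m)
        for i in range(1,n):
            if st[i,4]>15:
                k=lab==i; r=cv2.minAreaRect(P[k][:,:2].astype(np.float32))
                print(l,st[i].tolist(),np.round(np.median(P[k],0),3),"rect",np.round(r[0],4),np.round(r[1],3),round(r[2],1),"zmax",round(z[k].max(),3))
```

```text
scene table z -0.0010141861205549274
stand/tools [248, 144, 111, 133, 2444] [0.552 0.094 0.184] rect [0.5615 0.0682] [0.345 0.081] 77.8 zmax 0.194
bin rim [178, 106, 40, 28, 183] [ 0.524 -0.336  0.092] rect [ 0.5168 -0.371 ] [0.097 0.099] 68.9 zmax 0.096
bin rim [267, 174, 4, 8, 24] [ 0.495 -0.08   0.095] rect [ 0.4937 -0.0793] [0.003 0.009] 81.8 zmax 0.105
bin rim [257, 194, 6, 9, 34] [ 0.553 -0.037  0.095] rect [ 0.5523 -0.0378] [0.008 0.012] 35.6 zmax 0.105
bin rim [277, 231, 9, 9, 50] [0.577 0.071 0.095] rect [0.5763 0.0676] [0.009 0.018] 30.3 zmax 0.105
bin rim [303, 272, 9, 11, 47] [0.601 0.177 0.095] rect [0.5999 0.1742] [0.008 0.015] 20.0 zmax 0.105
bin rim [338, 289, 11, 10, 61] [0.57  0.24  0.095] rect [0.5676 0.2381] [0.01  0.018] 28.1 zmax 0.105
small [211, 114, 4, 12, 20] [ 0.468 -0.369  0.073] rect [ 0.4689 -0.3663] [0.05  0.001] 69.1 zmax 0.084
small [180, 129, 38, 13, 275] [ 0.534 -0.331  0.072] rect [ 0.5357 -0.3334] [0.031 0.102] 54.2 zmax 0.084
small [131, 141, 17, 12, 101] [ 0.683 -0.387  0.068] rect [ 0.6798 -0.3888] [0.022 0.04 ] 89.9 zmax 0.072
small [203, 147,
[... 1272 characters left out ...]
 27, 10, 81] [0.593 0.161 0.077] rect [0.5948 0.1699] [0.056 0.008] 79.1 zmax 0.084
small [178, 174, 25, 14, 197] [0.566 0.052 0.078] rect [0.5722 0.0621] [0.05  0.026] 78.3 zmax 0.081
small [364, 176, 44, 60, 213] [ 0.491 -0.339  0.072] rect [ 0.5034 -0.3438] [0.134 0.067] 21.6 zmax 0.084
small [303, 178, 37, 38, 234] [ 0.537 -0.225  0.067] rect [ 0.5361 -0.2234] [0.073 0.074] 82.9 zmax 0.071
small [383, 178, 22, 10, 79] [ 0.565 -0.378  0.072] rect [ 0.5648 -0.3782] [0.046 0.002] 69.6 zmax 0.083
small [109, 180, 8, 7, 34] [0.561 0.227 0.071] rect [0.5604 0.2285] [0.007 0.015] 46.1 zmax 0.082
small [235, 188, 15, 7, 53] [ 0.545 -0.058  0.071] rect [ 0.5454 -0.0514] [0.01 0.03] 0.3 zmax 0.082
```

View pics/crop1.png

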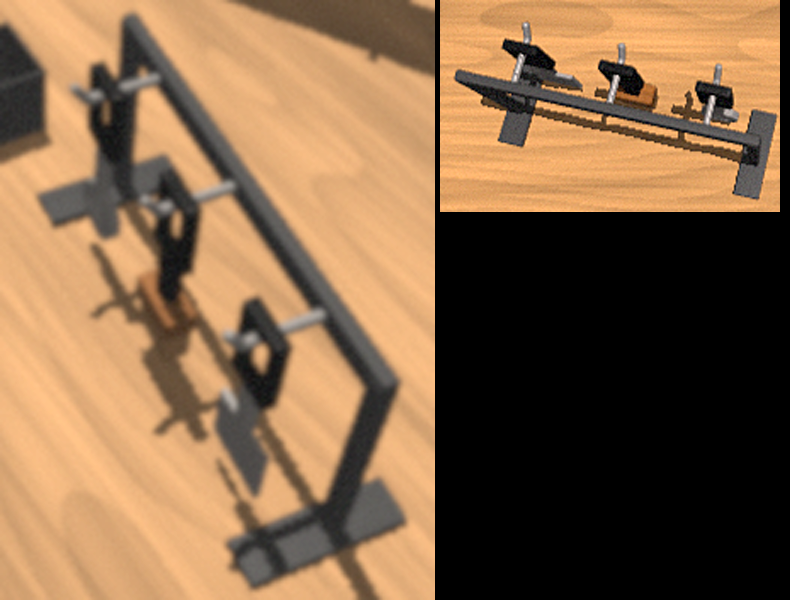

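The crop shows a rectangular blade on the near (+y) tool, whose width measured 57 mm against 56 nominal. The middle tool is the brush and the far one the wrench. Next I'll get the handle position and work out the first move.

```bash
cat >> h.py <<'E'
def delta(p,yaw_deg):
    """shift (cm) and z-turn (rad) in tool axes to reach p pointing down with tool x heading yaw"""
    s=get_state(); q=R.from_quat(s["ee_rot"])
    t=R.from_euler("z",yaw_deg,degrees=True)*R.from_euler("x",180,degrees=True)
    print("tcp",s["ee_pos"].round(4),"yaw",np.degrees(np.arctan2(*q.as_matrix()[1::-1,0])).round(2),"t",s["clock"],"F",s["contact_force"].round(1),"gap",round(s["finger_gap"],4))
    print("->",p,yaw_deg,"cm",(q.inv().apply(np.array(p)-s["ee_pos"])*100).round(2),"rot",(q.inv()*t).as_rotvec().round(3))
E
python3 - <<'E'
from h import *
for n in("scene","top"):
    s=dict(np.load(n+"0.npz")); P=cloud(s); dark=s["img"].max(-1)<45
    d=np.hypot(P[...,0]-.598,P[...,1]-.175)
    for lo,hi in((.183,.2),(.16,.2),(.125,.2)):
        m=(d<.033)&(P[...,2]>lo)&(P[...,2]<hi)&dark
        k=P[m]; r=cv2.minAreaRect(k[:,:2].astype(np.float32)); print(n,lo,len(k),k.mean(0).round(4),np.round(r[0],4),np.round(r[1],4),r[2].__round__(1),k[:,2].max().round(3))
    # bar direction, top face
    m=(P[...,2]>.184)&(P[...,0]>.45)&(P[...,0]<.61)&(P[...,1]>-.12)&(P[...,1]<.27)
    u=P[m]; th=np.radians(-12.3); xs=u[:,0]*np.cos(th)+u[:,1]*np.sin(th); b=u[np.abs(xs-xs.min())<.02]
    vx,vy,x0,y0=cv2.fitLine(b[:,:2].astype(np.float32),cv2.DIST_HUBER,0,.01,.01).ravel(); print("bar heading",np.degrees(np.arctan2(vy,vx)),x0,y0)
delta([.6,.175,.34],-12.3)
E
```

```text
scene 0.183 108 [0.5995 0.1753 0.1882] [0.5984 0.1746] [0.0365 0.0097] 79.8 0.192
scene 0.16 166 [0.6004 0.1769 0.1826] [0.6034 0.173 ] [0.0364 0.0213] 70.2 0.192
scene 0.125 308 [0.6005 0.1768 0.1618] [0.603  0.1724] [0.0379 0.0217] 70.2 0.192
bar heading 77.64227 0.53488 0.09942462
top 0.183 117 [0.5941 0.1687 0.1878] [0.5946 0.1693] [0.0395 0.0103] 78.0 0.191
top 0.16 168 [0.593  0.1669 0.183 ] [0.5939 0.1692] [0.04   0.0111] 76.9 0.191
top 0.125 261 [0.5927 0.1664 0.1666] [0.5939 0.1692] [0.04   0.0111] 76.9 0.191
bar heading 77.64293 0.5278809 0.06986428
tcp [ 0.2449 -0.5746  0.1929] yaw 23.08 t 0.15 F [-0.2 -0.3  1. ] gap 0.0856
-> [0.6, 0.175, 0.34] -12.3 cm [ 62.06 -55.05 -14.63] rot [-0.001  0.     0.618]
```

>>> {"op": "drive_tool", "data": {"steps": [[[0,0,-6,0,0,0,100],[6,-5,-12,0,0,0,100],[10,-9,-15,0,0,0.1,100],[14,-12,-15,0,0,0.2,100],[18,-16,-15,0,0,0.3,100],[22,-20,-15,0,0,0.4,100],[26,-24,-15,0,0,0.5,100],[30,-28,-15,0,0,0.6,100],[34,-32,-15,0,0,0.62,100],[38,-35,-15,0,0,0.62,100]]]}}

```text
clock: 1.4
ee_pos: [0.4577, -0.1017, 0.344]
ee_rot: [0.994, -0.108, 0.0, 0.0]
contact_force: [0.5, -0.7, -0.8]
finger_gap: 0.0852
```

Run:
```python
from h import *
delta([.597,.172,.30],-12.4)
```

```text
tcp [ 0.4577 -0.1017  0.344 ] yaw -12.4 t 1.4 F [ 0.5 -0.7 -0.8] gap 0.0852
-> [0.597, 0.172, 0.3] -12.4 cm [  7.73 -29.73   4.39] rot [ 0.    -0.001 -0.   ]
```

>>> {"op": "drive_tool", "data": {"steps": [[[1,-5,0,0,0,0,100],[3,-10,0,0,0,0,100],[5,-15,0,0,0,0,100],[7,-20,0,0,0,0,100],[7.7,-25,1,0,0,0,100],[7.7,-29.7,2,0,0,0,100],[7.7,-29.7,4,0,0,0,85],[7.7,-29.7,4.4,0,0,0,85],[7.7,-29.7,4.4,0,0,0,85],[7.7,-29.7,4.4,0,0,0,85]]]}}

```text
clock: 2.65
ee_pos: [0.597, 0.1686, 0.3009]
ee_rot: [0.994, -0.109, 0.001, -0.0]
contact_force: [0.7, 0.3, 0.1]
finger_gap: 0.0727
```

Run:
```python
from h import *
s=snapshot("wrist"); cv2.imwrite("pics/w1.png",s["img"]); P=cloud(s); dark=s["img"].max(-1)<45
d=np.hypot(P[...,0]-.597,P[...,1]-.172)
for lo,hi in((.183,.2),(.16,.2)):
    m=(d<.033)&(P[...,2]>lo)&(P[...,2]<hi)&dark
    k=P[m]
    if len(k)>5: r=cv2.minAreaRect(k[:,:2].astype(np.float32)); print(lo,len(k),np.round(r[0],4),np.round(r[1],4),round(r[2],1),k[:,2].max().round(3), np.argwhere(m).mean(0))
m=(P[...,2]>.05)&(P[...,2]<.082)&(d<.05);k=P[m]
if len(k)>5: r=cv2.minAreaRect(k[:,:2].astype(np.float32)); print("blade",len(k),np.round(r[0],4),np.round(r[1],4),round(r[2],1))
delta([.597,.172,.147],-12.4)
```

```text
blade 282 [0.596  0.1713] [0.0557 0.0067] 77.3
tcp [0.597  0.1688 0.3009] yaw -12.52 t 2.7 F [-0.2  0.3 -0.7] gap 0.0726
-> [0.597, 0.172, 0.147] -12.4 cm [-0.09 -0.31 15.39] rot [-0.001 -0.002 -0.002]
```

View pics/w1.png

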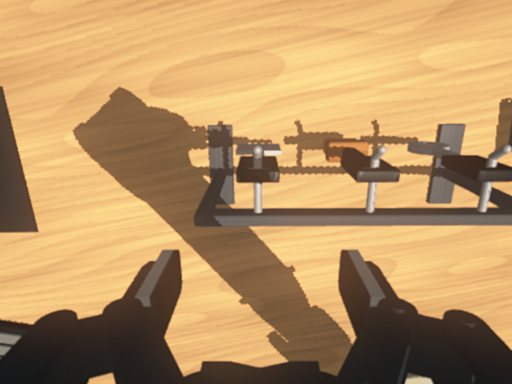

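The wrist view shows the scraper handle at (258,165), centred between the fingers (180 and 340). The blade fix at (0.596, 0.171) agrees with the other two cameras, so I'll descend.

>>> {"op": "drive_tool", "data": {"steps": [[[-0.1,-0.3,2,0,0,0,85],[-0.1,-0.3,5,0,0,0,85],[-0.1,-0.3,8,0,0,0,85],[-0.1,-0.3,10,0,0,0,85],[-0.1,-0.3,12,0,0,0,85],[-0.1,-0.3,14,0,0,0,85],[-0.1,-0.3,15.8,0,0,0,85],[-0.1,-0.3,15.8,0,0,0,85],[-0.1,-0.3,15.8,0,0,0,85],[-0.1,-0.3,15.8,0,0,0,85]]]}}

```text
clock: 3.95
ee_pos: [0.5968, 0.1729, 0.1429]
ee_rot: [0.994, -0.108, 0.001, -0.0]
contact_force: [-1.1, -0.3, 1.6]
finger_gap: 0.0727
```

Run:
```python
from h import *
s=snapshot("scene"); i=s["img"][100:340,180:440]; cv2.imwrite("pics/s2.png",np.clip(cv2.resize(i,None,fx=2.4,fy=2.4,interpolation=cv2.INTER_CUBIC)*1.5,0,255))
delta([.597,.172,.143],-12.4)
```

```text
tcp [0.5967 0.1728 0.1427] yaw -12.44 t 4.0 F [ 0.1 -0.3 -0.1] gap 0.0725
-> [0.597, 0.172, 0.143] -12.4 cm [ 0.04  0.08 -0.03] rot [-0.001 -0.001 -0.001][ WARN:0@1.724] global loadsave.cpp:1063 imwrite_ Unsupported depth image for selected encoder is fallbacked to CV_8U.
```

View pics/s2.png

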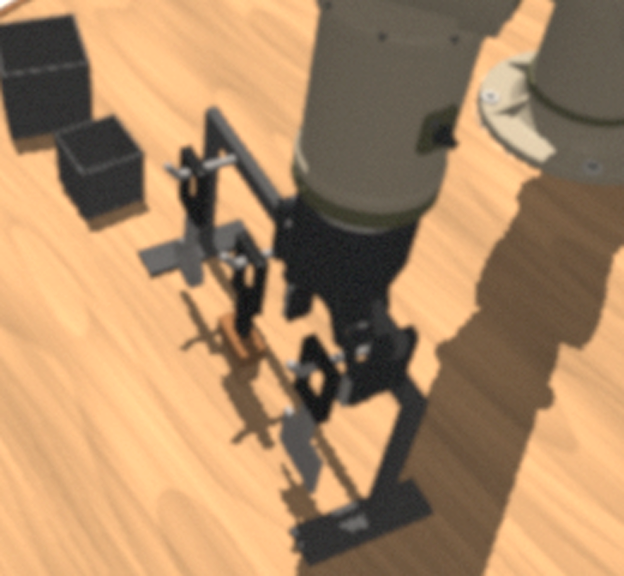

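The scene crop shows the fingers, with tips at about (375,370) and (300,300), behind the handle (318,380) on the bar side rather than around it. I'll measure the fingers before closing.

Run:
```python
from h import *
st=get_state(); q=R.from_quat(st["ee_rot"])
for n in("scene","top","wrist"):
    s=snapshot(n); np.savez(n+"1.npz",**s); P=cloud(s); L=q.inv().apply((P.reshape(-1,3)-st["ee_pos"])).reshape(P.shape)
    m=(np.abs(L[...,0])<.06)&(np.abs(L[...,1])<.075)&(L[...,2]<.03)&(L[...,2]>-.09)
    for lo in np.arange(-.09,.03,.01):
        k=L[m&(L[...,2]>=lo)&(L[...,2]<lo+.01)]
        a=k[np.abs(k[:,1])>.03]
        if len(a)>3: print(n,"z",lo.round(2),len(a),"x",np.percentile(a[:,0],[5,50,95]).round(3),"y",np.percentile(a[:,1],[5,50,95]).round(3))
    if n!="top":
        f=192/np.tan(np.radians(s["vertical_fov"])/2)
        for p in((0,0,0),(0,.04,0),(0,-.04,0),(0,.04,-.019)):
            w=q.apply(p)+st["ee_pos"]; c=s["T"][:3,:3].T@(w-s["T"][:3,3]); print(n,p,"px",(s["cx"]+f*c[0]/-c[2]).round(),(s["cy"]-f*c[1]/-c[2]).round())
w=dict(np.load("wrist1.npz"))["img"];sc=dict(np.load("scene1.npz"))["img"]
cv2.imwrite("pics/w2.png",np.clip(w*1.5,0,255).astype(np.uint8))
```

```text
scene z -0.09 64 x [-0.004  0.007  0.012] y [-0.05   0.036  0.043]
scene z -0.08 74 x [-0.006  0.007  0.011] y [-0.051  0.034  0.037]
scene z -0.07 86 x [-0.007  0.006  0.011] y [-0.051  0.034  0.038]
scene z -0.06 75 x [-0.009  0.006  0.011] y [-0.051  0.034  0.039]
scene z -0.05 111 x [-0.05  -0.043  0.008] y [-0.061 -0.048  0.035]
scene z -0.04 57 x [-0.05  -0.04  -0.038] y [-0.062 -0.057 -0.041]
scene z -0.03 50 x [-0.049 -0.04  -0.038] y [-0.062 -0.056 -0.039]
scene z -0.02 36 x [-0.049 -0.04  -0.038] y [-0.062 -0.06  -0.051]
scene z -0.01 32 x [-0.05  -0.039 -0.038] y [-0.062 -0.06  -0.05 ]
scene z -0.0 34 x [-0.049 -0.04  -0.038] y [-0.062 -0.061 -0.05 ]
scene z 0.01 36 x [-0.051 -0.039 -0.038] y [-0.062 -0.06  -0.05 ]
scene z 0.02 29 x [-0.051 -0.039 -0.038] y [-0.062 -0.061 -0.05 ]
scene (0, 0, 0) px 310.0 262.0
scene (0, 0.04, 0) px 300.0 246.0
scene (0, -0.04, 0) px 321.0 280.0
scene (0, 0.04, -0.019) px 301.0 239.0
top z -0.09 4 x [-0.013 -0.012 -0.011] y [0.043 0.048 0.05 ]
top z -0.08 4 x [-0.011 -0.011 -0.01 ] y [0.038 0.042 0.044]
top z -0.07 15 x [-0.011 -0.009 -0.00
[... 860 characters left out ...]
-0.047  0.036  0.047]
wrist z -0.05 1785 x [-0.05  -0.043  0.003] y [-0.045  0.03   0.046]
wrist z -0.04 856 x [-0.041 -0.04  -0.04 ] y [-0.045  0.03   0.046]
wrist z -0.03 496 x [-0.041 -0.04  -0.04 ] y [-0.046 -0.03   0.046]
wrist z -0.02 64 x [-0.047 -0.042 -0.04 ] y [-0.047 -0.046 -0.046]
wrist z -0.01 97 x [-0.051 -0.043 -0.04 ] y [-0.047 -0.046 -0.046]
wrist z -0.0 114 x [-0.051 -0.041 -0.039] y [-0.049 -0.046 -0.046]
wrist z 0.01 133 x [-0.05  -0.04  -0.039] y [-0.052 -0.047 -0.046]
wrist z 0.02 138 x [-0.05  -0.04  -0.039] y [-0.054 -0.048 -0.046]
wrist (0, 0, 0) px 259.0 224.0
wrist (0, 0.04, 0) px 327.0 224.0
wrist (0, -0.04, 0) px 191.0 224.0
wrist (0, 0.04, -0.019) px 334.0 239.0
```

View pics/w2.png

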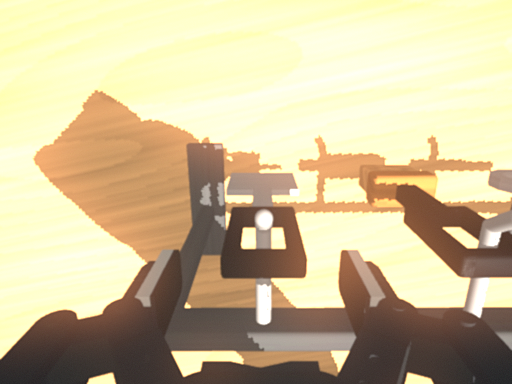

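All three cameras agree that the fingers end about 50 mm behind the reported TCP. They are laterally centred but still above the handle. I'll find the lowest point of each finger precisely.

Run:
```python
from h import *
st=get_state(); q=R.from_quat(st["ee_rot"])
for n in("scene","wrist"):
    s=dict(np.load(n+"1.npz")); P=cloud(s); L=q.inv().apply((P.reshape(-1,3)-st["ee_pos"])).reshape(P.shape)
    for sg in(1,-1):
        k=L[(L[...,0]>-.014)&(L[...,0]<.02)&(L[...,1]*sg>.029)&(L[...,1]*sg<.06)&(L[...,2]<-.02)&(L[...,2]>-.2)]
        print(n,sg,len(k),"lowest local z",np.sort(k[:,2])[-8:].round(4),"inner |y| at tip",np.percentile(np.abs(k[k[:,2]>-.065][:,1]),[1,50,99]).round(4))
    k=L[(np.abs(L[...,0])<.06)&(np.abs(L[...,1])<.08)&(L[...,2]>-.2)&(L[...,2]<-.05)]
    for lo in np.arange(-.2,-.05,.015):
        a=k[(k[:,2]>=lo)&(k[:,2]<lo+.015)]
        if len(a)>3: print("  ",lo.round(3),len(a),"x",a[:,0].min().round(3),a[:,0].max().round(3),"y",a[:,1].min().round(3),a[:,1].max().round(3))
```

```text
scene 1 364 lowest local z [-0.0483 -0.0478 -0.0474 -0.0468 -0.0467 -0.0459 -0.0456 -0.0449] inner |y| at tip [0.0333 0.0349 0.0479]
scene -1 981 lowest local z [-0.0516 -0.0506 -0.05   -0.0494 -0.0493 -0.0481 -0.0477 -0.0465] inner |y| at tip [0.038  0.0453 0.0525]
   -0.2 371 x -0.026 0.038 y -0.04 0.018
   -0.185 343 x -0.024 0.038 y -0.04 0.017
   -0.17 133 x -0.022 0.037 y -0.04 0.007
   -0.155 483 x -0.012 0.02 y -0.071 0.067
   -0.14 293 x -0.013 0.02 y -0.071 0.067
   -0.125 336 x -0.011 0.018 y -0.07 0.067
   -0.11 273 x -0.011 0.017 y -0.07 0.066
   -0.095 106 x -0.006 0.014 y -0.069 0.059
   -0.08 121 x -0.011 0.012 y -0.052 0.04
   -0.065 120 x -0.011 0.028 y -0.053 0.049
wrist 1 10161 lowest local z [-0.046  -0.046  -0.046  -0.0459 -0.0459 -0.0458 -0.0456 -0.0456] inner |y| at tip [0.0362 0.0367 0.0497]
wrist -1 10258 lowest local z [-0.0461 -0.0461 -0.0461 -0.046  -0.0458 -0.0454 -0.0454 -0.0454] inner |y| at tip [0.0358 0.0363 0.0495]
   -0.125 10522 x 0.003 0.018 y -0.068 0.067
   -0.11 11922 x -0.013 0.017 y -0.069 0.069
   -0.095 3547 x -0.013 0.014 y -0.068 0.068
   -0.08 2552 x -0.013 0.011 y -0.05 0.05
   -0.065 1957 x -0.012 0.028 y -0.05 0.05
```

The real fingertips sit 46 mm above the reported TCP at this opening, so I'll lower another 4 cm and then close.

>>> {"op": "drive_tool", "data": {"steps": [[[0,0,1,0,0,0,85],[0,0,2,0,0,0,85],[0,0,3,0,0,0,85],[0,0,4,0,0,0,85],[0,0,4,0,0,0,85],[0,0,4,0,0,0,60],[0,0,4,0,0,0,40],[0,0,4,0,0,0,20],[0,0,4,0,0,0,10],[0,0,4,0,0,0,10]]]}}

```text
clock: 5.4
ee_pos: [0.5968, 0.1727, 0.1025]
ee_rot: [0.994, -0.108, 0.001, -0.0]
contact_force: [0.9, 0.1, 6.3]
finger_gap: 0.039
```

Run:
```python
from h import *
delta([.597,.172,.128],-12.4)
s=snapshot("wrist"); cv2.imwrite("pics/w3.png",np.clip(s["img"]*1.5,0,255).astype(np.uint8))
```

```text
tcp [0.5968 0.1727 0.1025] yaw -12.45 t 5.4 F [0.9 0.1 6.3] gap 0.039
-> [0.597, 0.172, 0.128] -12.4 cm [ 0.04  0.07 -2.55] rot [-0.001 -0.001 -0.001]
```

View pics/w3.png

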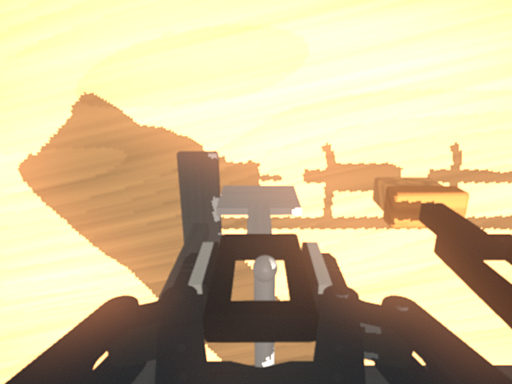

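The wrist view shows the pads closed on both sides of the handle (205 and 318), with the hook tip in the slot at (265,268) and a gap of 39 mm. Next: lift 2.5 cm and draw out along +x.

>>> {"op": "drive_tool", "data": {"steps": [[[0,0,-1,0,0,0,10],[0,0,-2,0,0,0,10],[0,0,-2.5,0,0,0,10],[0,0,-2.5,0,0,0,10],[1,0,-2.5,0,0,0,10],[2.5,0,-2.5,0,0,0,10],[4,0,-2.5,0,0,0,10],[5.5,0,-2.5,0,0,0,10],[6.5,0,-2.5,0,0,0,10],[6.5,0,-2.5,0,0,0,10]]]}}

```text
clock: 6.7
ee_pos: [0.6602, 0.158, 0.126]
ee_rot: [0.994, -0.109, -0.0, 0.0]
contact_force: [0.6, -1.0, -0.3]
finger_gap: 0.0395
```

Run:
```python
from h import *
s=snapshot("scene"); i=s["img"][100:340,120:440]; cv2.imwrite("pics/s3.png",np.clip(cv2.resize(i,None,fx=2.4,fy=2.4,interpolation=cv2.INTER_CUBIC)*1.5,0,255).astype(np.uint8))
delta([.66,.158,.32],-12.4)
```

```text
tcp [0.6597 0.1586 0.1262] yaw -12.46 t 6.75 F [-0.2  0.  -1.3] gap 0.0391
-> [0.66, 0.158, 0.32] -12.4 cm [  0.03   0.05 -19.38] rot [-0.     0.001 -0.001]
```

View pics/s3.png

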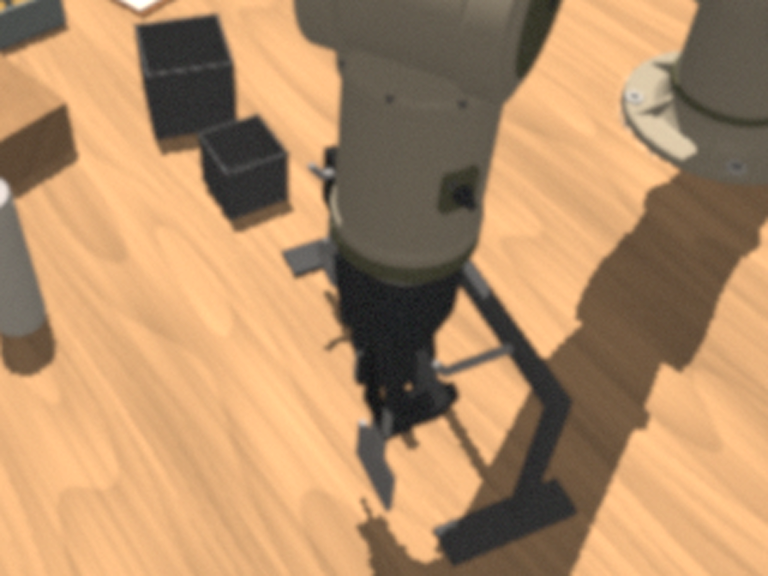

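The scraper is off its hook, hanging upright in the gripper, with the blade at (375,465) in the crop. I'll raise it well clear, then cross to the bin.

>>> {"op": "drive_tool", "data": {"steps": [[[0,0,-3,0,0,0,10],[0,0,-6,0,0,0,10],[0,0,-9,0,0,0,10],[0,0,-12,0,0,0,10],[0,0,-15,0,0,0,10],[0,0,-18,0,0,0,10],[0,0,-20.5,0,0,0,10],[-0.1,2,-20.5,0,0,0,10],[-0.2,4,-20.5,0,0,0.02,10],[-0.3,7,-20.5,0,0,0.03,10]]]}}

```text
clock: 8.0
ee_pos: [0.6408, 0.0906, 0.3312]
ee_rot: [0.992, -0.123, -0.001, -0.0]
contact_force: [-0.8, -0.3, -1.6]
finger_gap: 0.0397
```

>>> {"op": "drive_tool", "data": {"steps": [[[-0.2,4,0,0,0,0.02,10],[-0.4,8,0,0,0,0.03,10],[-0.6,12,0,0,0,0.04,10],[-0.8,16,0,0,0,0.05,10],[-1,20,0,0,0,0.06,10],[-1.2,24,0,0,0,0.08,10],[-1.4,28,0,0,0,0.1,10],[-1.6,32,0,0,0,0.12,10],[-1.8,36,0,0,0,0.12,10],[-2,40,0,0,0,0.12,10]]]}}

```text
clock: 9.25
ee_pos: [0.523, -0.2935, 0.3314]
ee_rot: [0.983, -0.183, -0.0, -0.0]
contact_force: [0.4, -0.5, -1.0]
finger_gap: 0.0389
```

Run:
```python
from h import *
delta([.517,-.372,.26],-21.2)
```

```text
tcp [ 0.523  -0.2935  0.3314] yaw -21.12 t 9.25 F [ 0.4 -0.5 -1. ] gap 0.0389
-> [0.517, -0.372, 0.26] -21.2 cm [2.28 7.54 7.14] rot [0.    0.001 0.001]
```

>>> {"op": "drive_tool", "data": {"steps": [[[1,2,0,0,0,0,10],[2,4,0,0,0,0,10],[2.3,6,0,0,0,0,10],[2.3,7.5,1,0,0,0,10],[2.3,7.5,3,0,0,0,10],[2.3,7.5,5,0,0,0,10],[2.3,7.5,7.1,0,0,0,10],[2.3,7.5,7.1,0,0,0,10],[2.3,7.5,7.1,0,0,0,10],[2.3,7.5,7.1,0,0,0,10]]]}}

```text
clock: 10.5
ee_pos: [0.5194, -0.3705, 0.2619]
ee_rot: [0.983, -0.183, 0.001, 0.0]
contact_force: [-0.0, -0.2, -0.7]
finger_gap: 0.0392
```

Run:
```python
from h import *
st=get_state(); q=R.from_quat(st["ee_rot"]); ims=[]
for n in("scene","wrist"):
    s=snapshot(n); P=cloud(s); L=q.inv().apply((P.reshape(-1,3)-st["ee_pos"])).reshape(P.shape)
    m=(np.abs(L[...,0])<.03)&(np.abs(L[...,1])<.035)&(L[...,2]>.03)&(L[...,2]<.1)
    k=L[m]; print(n,len(k),"blade local x",np.percentile(k[:,0],[2,50,98]).round(4),"y",np.percentile(k[:,1],[2,50,98]).round(4),"zmax",np.sort(k[:,2])[-5:].round(4), "n 8mm rows:",[(round(a,2),np.median(k[(k[:,2]>a)&(k[:,2]<a+.01),0]).round(4)) for a in np.arange(.03,.07,.01)])
    r=(np.abs(P[...,0]-.517)<.075)&(np.abs(P[...,1]+.373)<.075)&(P[...,2]>.089)&(P[...,2]<.1); b=cv2.minAreaRect(P[r][:,:2].astype(np.float32)); print("rim",r.sum(),np.round(b[0],4),np.round(b[1],4),b[2])
    ims.append(np.clip(s["img"]*1.5,0,255).astype(np.uint8))
cv2.imwrite("pics/b1.png",np.hstack([ims[0][0:300,60:460],ims[1][84:384,60:460]]))
delta([.517,-.372,.085],-21.2)
```

```text
scene 66 blade local x [-0.0033  0.0011  0.0015] y [-0.0334 -0.0269  0.0224] zmax [0.0716 0.0717 0.0719 0.0731 0.0733] n 8mm rows: [(np.float64(0.03), np.float64(0.0002)), (np.float64(0.04), np.float64(0.0011)), (np.float64(0.05), np.float64(0.0013)), (np.float64(0.06), np.float64(0.0007)), (np.float64(0.07), np.float64(0.0008))]
rim 206 [ 0.5147 -0.376 ] [0.1058 0.0998] 68.7231674194336
wrist 1407 blade local x [0.0008 0.0013 0.0017] y [-0.0278 -0.0009  0.0261] zmax [0.0722 0.0722 0.0722 0.0723 0.0723] n 8mm rows: [(np.float64(0.03), np.float64(0.0013)), (np.float64(0.04), np.float64(0.0013)), (np.float64(0.05), np.float64(0.0013)), (np.float64(0.06), np.float64(0.0013)), (np.float64(0.07), np.float64(0.0013))]
rim 1132 [ 0.5137 -0.3781] [0.1001 0.0998] 68.72891998291016
tcp [ 0.5193 -0.3705  0.2616] yaw -21.03 t 10.6 F [ 0.2 -0.5 -1.1] gap 0.0388
-> [0.517, -0.372, 0.085] -21.2 cm [-0.18  0.22 17.66] rot [ 0.    -0.001  0.003]
```

View pics/b1.png

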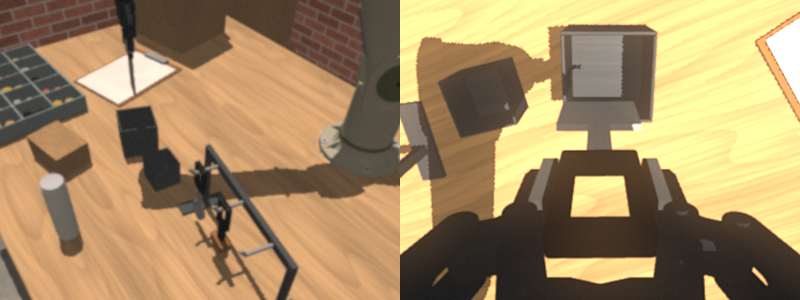

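The blade is vertical and its lower edge is 72 mm below the TCP. The wrist rim fit gives a bin centre of about (0.514, -0.378), so I'll shift to (0.515, -0.376) and lower in two stages.

>>> {"op": "drive_tool", "data": {"steps": [[[-0.2,0.7,1,0,0,0,10],[-0.2,0.7,3,0,0,0,10],[-0.2,0.7,4,0,0,0,10],[-0.2,0.7,6,0,0,0,10],[-0.2,0.7,8,0,0,0,10],[-0.2,0.7,10,0,0,0,10],[-0.2,0.7,12,0,0,0,10],[-0.2,0.7,13,0,0,0,10],[-0.2,0.7,13,0,0,0,10],[-0.2,0.7,13,0,0,0,10]]]}}

```text
clock: 11.85
ee_pos: [0.5151, -0.3765, 0.1317]
ee_rot: [0.983, -0.183, 0.001, 0.0]
contact_force: [1.1, 0.4, -0.9]
finger_gap: 0.0393
```

Run:
```python
from h import *
delta([.515,-.376,.083],-21.2)
s=snapshot("wrist"); cv2.imwrite("pics/b2.png",np.clip(s["img"]*1.5,0,255).astype(np.uint8)); P=cloud(s)
r=(np.abs(P[...,0]-.517)<.075)&(np.abs(P[...,1]+.373)<.075)&(P[...,2]>.088)&(P[...,2]<.1); b=cv2.minAreaRect(P[r][:,:2].astype(np.float32)); print("rim",r.sum(),np.round(b[0],4),np.round(b[1],4),b[2])
```

```text
tcp [ 0.5151 -0.3765  0.1317] yaw -21.04 t 11.85 F [ 1.1  0.4 -0.9] gap 0.0393
-> [0.515, -0.376, 0.083] -21.2 cm [-0.03 -0.04  4.87] rot [ 0.    -0.001  0.003]
rim 3501 [ 0.5139 -0.3783] [0.1001 0.0999] 68.94349670410156
```

View pics/b2.png

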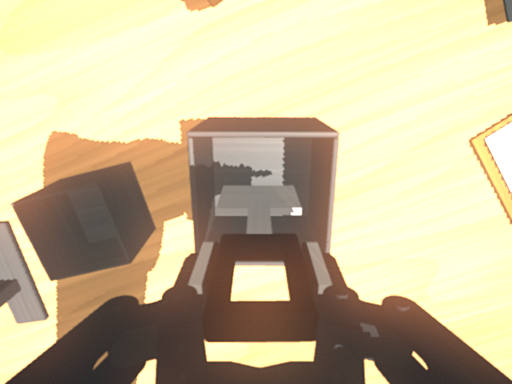

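The wrist view shows the blade (258,200) inside the bin's walls (190 to 336). Lowering to about 5 mm above the floor.

>>> {"op": "drive_tool", "data": {"steps": [[[0,0,1,0,0,0,10],[0,0,2,0,0,0,10],[0,0,3,0,0,0,10],[0,0,4,0,0,0,10],[0,0,4.5,0,0,0,10],[0,0,4.8,0,0,0,10],[0,0,5.1,0,0,0,10],[0,0,5.1,0,0,0,10],[0,0,5.1,0,0,0,10],[0,0,5.1,0,0,0,10]]]}}

```text
clock: 13.15
ee_pos: [0.5147, -0.3762, 0.08]
ee_rot: [0.983, -0.183, 0.0, 0.0]
contact_force: [0.5, 0.0, -1.1]
finger_gap: 0.0392
```

>>> {"op": "drive_tool", "data": {"steps": [[[0,0,0.1,0,0,0,30],[0,0,0.1,0,0,0,60],[0,0,0.1,0,0,0,85],[0,0,0.1,0,0,0,85],[0,0,0.1,0,0,0,85],[0,0,-2,0,0,0,85],[0,0,-6,0,0,0,85],[0,0,-11,0,0,0,85],[0,0,-16,0,0,0,85],[0,0,-20,0,0,0,85]]]}}

```text
clock: 14.4
ee_pos: [0.5148, -0.3762, 0.2823]
ee_rot: [0.983, -0.183, 0.001, 0.0]
contact_force: [-0.1, 0.7, 0.1]
finger_gap: 0.0726
```

Run:
```python
from h import *
delta([.515,-.376,.28],-21.2)
w=snapshot("wrist");s=snapshot("scene")
f=lambda i:np.clip(i*1.5,0,255).astype(np.uint8)
cv2.imwrite("pics/f1.png",np.hstack([f(s["img"])[0:384,60:460],f(w["img"])[:,60:460]]))
P=cloud(w); dark=(P[...,2]>.1)&(P[...,2]<.2)&(np.hypot(P[...,0]-.514,P[...,1]+.377)<.12); k=P[dark]
print(len(k)); 
if len(k): print("highest",k[k[:,2]>k[:,2].max()-.008].mean(0).round(4),k[:,2].max().round(3))
S=cloud(s); 
for p in((.574,.0645),(.5495,-.043)):
    k=S[(np.hypot(S[...,0]-p[0],S[...,1]-p[1])<.03)&(S[...,2]>.04)&(S[...,2]<.084)]; print(len(k),k.mean(0).round(4) if len(k) else 0)
```

```text
tcp [ 0.5148 -0.3762  0.2823] yaw -21.04 t 14.4 F [-0.1  0.7  0.1] gap 0.0726
-> [0.515, -0.376, 0.28] -21.2 cm [ 0.01 -0.03  0.23] rot [ 0.    -0.002  0.003]
1048
highest [ 0.5144 -0.3748  0.1632] 0.166
323 [0.5791 0.073  0.0692]
141 [ 0.5524 -0.0364  0.0617]
```

View pics/f1.png

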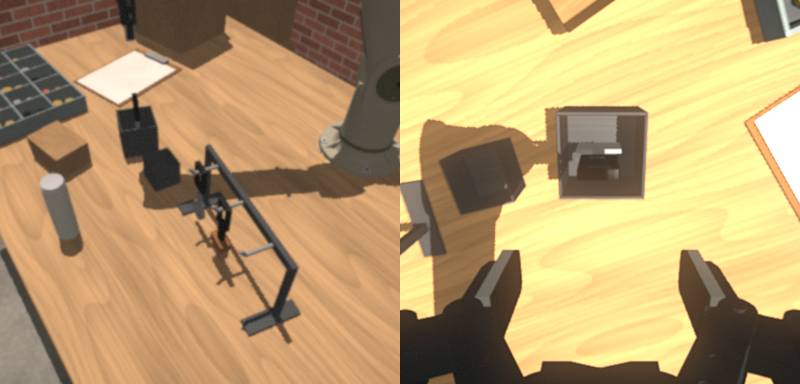

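The scraper stands upright in the bin: handle top at z = 0.166, centred in the bin at (600,155) in the right-hand picture. Brush and wrench still hang in place. I'll wait briefly to confirm it's at rest, then hand in.

>>> {"op": "drive_tool", "data": {"steps": [[[0,0,-3,0,0,0,85],[0,0,-5,0,0,0,85],[0,0,-5,0,0,0,85],[0,0,-5,0,0,0,85],[0,0,-5,0,0,0,85],[0,0,-5,0,0,0,85],[0,0,-5,0,0,0,85],[0,0,-5,0,0,0,85],[0,0,-5,0,0,0,85],[0,0,-5,0,0,0,85]]]}}

```text
clock: 15.75
ee_pos: [0.5146, -0.3761, 0.3297]
ee_rot: [0.983, -0.183, 0.0, -0.0]
contact_force: [1.0, -0.1, 0.7]
finger_gap: 0.0725
```

Run:
```python
from h import *
h=[]
for i in range(2):
    P=cloud(snapshot("wrist")); k=P[(P[...,2]>.1)&(P[...,2]<.2)&(np.hypot(P[...,0]-.514,P[...,1]+.377)<.12)]
    h.append(k[k[:,2]>k[:,2].max()-.008].mean(0)); print(h[-1].round(4),k[:,2].max().round(4))
s=get_state(); print(s["clock"],s["contact_force"].round(1))
if np.linalg.norm(h[1]-h[0])<.002: print(sign_off())
```

```text
[ 0.5144 -0.3746  0.1633] 0.1658
[ 0.5148 -0.3747  0.1632] 0.1659
15.85 [-0.7  0.1 -0.4]
the job is handed in; nothing more can be done
None
```

The gasket scraper is standing blade down in the larger bin, and I handed the job in at about 15.9 s. I lifted it 2.5 cm, drew it off the hook along +x, and let go a few millimetres above the bin floor.

**Last checks:**
- **Scraper:** its handle top is at z = 0.166, so the blade is on the floor and the scraper is upright. The top is 3 to 4 mm from the bin centre as the wrist camera last measured it, and it did not move over the last 1.4 s.
- **Brush and wrench:** in the last scene picture both still hang on their hooks; I did not measure their displacement precisely.
- **Gripper:** it is open and well clear of everything.

**Disagreements:**
- **Fingertips:** they sit about 36 to 46 mm behind the stated TCP. I saw this in the pictures before closing and lowered another 4 cm.
- **Cameras:** they differed by up to 8 mm on the scraper and bin positions. I averaged the first two cameras for the scraper. For the bin I mainly used the closer wrist view.

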